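# Fetch the rear vice key from the crowded hook and seat it

### The arm

A 6-joint arm with a two-finger parallel gripper is mounted at the origin on a cart in front of the work surface, level with it; the furniture and walls round the work are solid. World frame = base frame: x ahead of the robot, y to its left, z up, the work surface at z = 0. Lengths are in m, angles in degrees, forces in N, time in s.
With the tool pointing down it reaches from about 0.3 to 0.75 m from the base axis. Payload 8.5 kg.
Tool frame: the origin (TCP) lies at the very end of the fingers, on their centre line; the grasp point (between the pads) lies 19 mm behind it; z points along the fingers, y is the line along which they close (so a half turn about z gives the same grasp; the last joint's range is limited). The gripper opens to 85 mm and grips with 20 to 120 N. Pads are 22 mm wide; open, the fingers measure 114 mm over their backs; the gripper's body (76 mm by 85 mm) begins 54 mm behind the grasp point. The pads swing forward as they close: fully open they stand 13 mm farther back than shut.
Start: joints at [51.95, 21.807, 74.336, -0, 83.858, -12.336], TCP at [0.239, 0.496, 0.231] pointing down, gripper open.
Joint ranges: [-178.18, 178.18], [-50.72, 133.34], [12.68, 142.11], [-81.47, 261.47], [9.98, 163.14], [-165.26, 165.26]. Speed limits (degrees/s): [136.94, 136.94, 180, 180, 180, 180].

### API

Orientations are given as a 3x3 rotation matrix whose columns are the frame's x, y, z axes.
In Python, from rig import env, imaging gives the robot as it stands. The module is installed in compiled form; this text tells all that it offers.
- The arm moves only by the tool arm_command, never from a script. Its arguments are lists of equal length, an entry for each row: "turn": the turn, a rotation vector about the tool's x, y, z in units of 5 degrees (1.0 is 5 degrees), a list of three; "xyz": the shift along the tool's x, y, z in units of 50 mm (1.0 is 50 mm), a list of three; "claw": the finger opening in mm, from 0 to 85.4. A call has 1 to 12 rows; each row shifts and turns the commanded pose from where the row before left it, along the tool's axes as they then stand; what a row does not reach is not made up. A row lasts 1/10 s, in which the tool goes at most 50 mm and 8.59 degrees, less where a joint would pass 70% of its speed; a pose out of reach is approached as far as the arm can. A call is refused whole if a number of a shift passes 1 or a number of a turn 1, either way. A call with a gripper value outside its range is refused whole. The fingers move at their own pace and stop on an object; "squeeze" is the grip in N (left out, the last holds). Time passes only in rows, so rows that do not move let the fingers close. It gives the time, the measured TCP pose, the force, the opening and the grip force at its end, in the units of the state.
- env.observe(): the state, without advancing time (a new reading comes with each control period).
- imaging.get_image(name): name is "scene" or "top" or "wrist"; returns (picture, depth): 480x640x3 uint8, blue, green, red; 480x640 float32, m along the optical axis (not along the pixel's ray), 0 where there is no reading.
- imaging.camera_info(name): a dict with "camera_matrix" (3x3 intrinsics, pixels), "rvec" (rotation vector, rad) and "tvec" (3), from world to camera coordinates, as OpenCV has them. Camera axes: x right, y down, z forward; pixel columns grow to the right and rows downward; lengths in m; the calibration is good to about 2 mm. The wrist camera is an equidistant fisheye: a pixel r from the principal point sees the ray r / f radians off the axis. A picture is of the moment at which its call begins: read the wrist's pose just before it. camera_info takes no time and is no camera call; for the wrist camera it gives the pose at the moment of the call.
- env.close_job(): hands the job in; it is judged then, once.
The state is a dict: "time_s": time; "q": joint angles; "qvel": joint speeds; "joint_efforts": joint torques, N m; "position": TCP position; "tool_rot": TCP orientation; "ft_force": force on the tool from outside, world axes, zero at the start; "wrist_torque": the same for the moment, N m; "grip_width": finger opening in m; "gripper_force": force on a finger pad.
Only numpy, scipy, OpenCV 4.12 (cv2) and the standard library are available. Lean on these libraries where they do the work, as an engineer would, in place of code of your own. Each camera call takes 0.05 s, during which the arm holds its last target. There are 200 camera calls.

### The job

The flat-bladed vice key hangs at the back of the loaded hook, behind two other keys. Move the two front keys over to the spare hook and leave them hanging there, then take the flat-bladed key and seat it upright in the vice's screw, blade fully home in the slot, and let go. The screw's slot may stand at another angle than the key's blade: feel for the slot with a light touch, turning the key, never forcing it down, and do not disturb the things lying round the work.

Things in the scene. Friction and masses are not known exactly. Their poses are not given: they have to be found in the camera images.
- hook_loaded: Fixed stand, origin at bench height under its post. From the post's top (no higher than the bar) one horizontal steel bar, 8 mm thick, runs to the body's -x, towards the robot, its axis 140 mm above the bench. The three keys hang on it 26 mm apart, eyes 88, 62 and 36 mm from the post's axis, the flat-bladed key nearest the post.
- hook_loaded_tip (a point): Up-turned end of the bar of the loaded hook: centre of its rounded end, 114 mm from the post, 150 mm above the bench (highest point 154 mm). To pass over it an eye is lifted about 18 mm from hanging.
- hook_spare: Fixed stand, origin at bench height under its post. From the post's top (no higher than the bar) one horizontal steel bar, 8 mm thick, runs to the body's -x, towards the robot, its axis 140 mm above the bench. Empty at the start; it may stand left or right of the loaded hook. A hanging key's eye centre is 12.6 mm below the bar's axis, the key's x along the bar.
- hook_spare_tip (a point): Up-turned end of the bar of the spare hook: centre of its rounded end, 114 mm from the post, 150 mm above the bench (highest point 154 mm). To pass over it an eye is lifted about 18 mm from hanging.
- key_flat_eye (a point): Centre of the flat-bladed key's eye (32 mm hole along the key's x, ring 12 mm thick, 45 mm outside). The grip head above it, 12 mm (x) by 24 mm (y), spans 19 to 52 mm above this point: pinch its 24 mm, fingertips 20 mm or more above this point. 80 mm above the blade's end; the rear key. Steel, 0.1 to 0.16 kg.
- key_flat: The flat-bladed key, 132 mm long. Origin: centre of the blade's lower end; z up the key, y across the width of its head and along the blade. The blade is 18 mm (y) by 5 mm (x), 11 mm long; above it a round shank of 20 mm diameter goes up to 62 mm, then the eye (centre at 80 mm) and the grip head.
- key_square: The square-ended key, 132 mm long, one of the two front keys; origin at the centre of its lower end, z up the key, y across the width of its head.
- key_socket: The socket key, 122 mm long, with a barrel end, one of the two front keys; origin at the centre of its lower end, z up the key, y across the width of its head.
- key_square_eye (a point): Centre of the square-ended key's eye (32 mm hole along the key's x, ring 12 mm thick, 45 mm outside). The grip head above it, 12 mm (x) by 24 mm (y), spans 19 to 52 mm above this point: pinch its 24 mm, fingertips 20 mm or more above this point. Its 10 mm square end is 80 mm below. A front key: foremost or middle.
- key_socket_eye (a point): Centre of the socket key's eye (32 mm hole along the key's x, ring 12 mm thick, 45 mm outside). The grip head above it, 12 mm (x) by 24 mm (y), spans 19 to 52 mm above this point: pinch its 24 mm, fingertips 20 mm or more above this point. Its 21 mm thick barrel ends 70 mm below. A front key: foremost or middle.
- vice: Small fixed vice turned by a key, 160 x 85 mm, its jaws (56 mm high) on its +x side. Origin: at bench height under the upright screw's axis. More than 30 N on it is forcing it. A big bowl-shaped heater stands on the bench to the vice's right (y below about -0.5), close to the gripper's start: keep clear of it, turn the gripper only after moving away.
- vice_hole (a point): Centre of the mouth of the round guide hole over the screw, in the top of a 64 mm square steel plate, 46 mm above the bench: 22 mm diameter, 20 mm deep, slightly chamfered. It guides the key's 20 mm shank. Axes as the vice's.
- vice_face (a point): Centre of the screw's flat face, seen down the hole, 24 mm above the bench. A slot 7.6 mm wide, 12 mm deep crosses it at an unmeasured angle, within 1.1 rad either way of the vice's y. A blade within about 0.12 rad of it drops 11 mm till its shoulder is on the face (end 13 mm above the bench); else its end rests on the face. The screw is stiff (3 N m): a light touch does not turn it.
- sanding_block: Bystander: cork-coloured sanding block, 46 x 92 x 27 mm, loose on the bench in front of the hooks. Origin: centre of its underside.
- masking_tape: Bystander: roll of tape, 100 mm across, 25 mm high, lying loose on the bench in front of the hooks. Origin: centre of its underside.
- rivet_jar: Bystander: small glass jar with a dark lid, 58 mm across, 64 mm high, loose on the bench behind the hooks. Origin: centre of its underside.
There are look-alikes about, which are no part of the job. Leave any red look-alike of the key_square alone.

How it is judged (in metres and radians):
On the way, in this order (a step that is already met when the one before it is completed fails the run):
1. both front keys hang by their eyes on the spare hook (x of key_square_eye in the frame of hook_spare between -0.112 and -0.008 m and y of key_square_eye in the frame of hook_spare between -0.01 and 0.01 m and z of key_square_eye in the frame of hook_spare between 0.119 and 0.136 m and angle between each of key_square_eye, key_socket_eye's own z axis and vertical below 0.25 rad and x of key_socket_eye in the frame of hook_spare between -0.112 and -0.008 m and y of key_socket_eye in the frame of hook_spare between -0.01 and 0.01 m and z of key_socket_eye in the frame of hook_spare between 0.119 and 0.136 m), for 0.2 s.
2. the flat-bladed key is taken off the loaded hook (x of key_flat_eye in the frame of hook_loaded below -0.135 m), for 0.1 s.
3. the flat-bladed key's blade is fully home in the vice's screw, upright (z of key_flat in the frame of vice below 0.0165 m and horizontal distance between key_flat and vice below 0.004 m and angle between key_flat's own z axis and vertical below 0.12 rad), for 0.2 s.
At the end, for the whole second after the job is handed in: Flat-bladed key upright in the vice, blade home (end under 16.5 mm above the bench, 4 mm of the axis, 0.12 rad); both other keys at rest on the spare hook's bar by their eyes (within 10 mm sideways, 4 to 21 mm below its axis, tilt under 0.25 rad); all slower than 0.05 m/s (all of step 1 and all of step 3 and linear speed of each of key_flat, key_square, key_socket below 0.05 m/s); the robot touches nothing.
It fails at once if more than 30 N on the vice, by the key or anything else (contact force between vice and anything else above 30 N).
It fails at once if the sanding block is moved more than 20 mm (distance of sanding_block from where it was at the start of the episode above 0.02 m).
It fails at once if the roll of tape is moved more than 20 mm (distance of masking_tape from where it was at the start of the episode above 0.02 m).
It fails at once if the jar is moved more than 20 mm (distance of rivet_jar from where it was at the start of the episode above 0.02 m).
It also fails if it takes over 72 s, if anything falls off the work surface, if the arm or the gripper's body presses on something with over 40 N, if the wrist force passes 120 N, or if a joint passes its speed limit or range.

## Working session

There is one attempt and no reset: what is moved stays moved. The work goes in short steps, Python scripts to look and compute and a tool call to move; the robot and the scene stay as the last step left them, time stands still between calls to the robot, and variables do not carry over. Pictures are saved under pics/ and viewed, at most 10 in all, crops included, and the job is handed in when it is done.

Besides the shell and the picture viewer there is one more tool, called after "Call:" as name(argument=value, ...) on one line, values as JSON. arm_command: Moves the arm, as the interface text tells. Its arguments: {"type":"object","properties":{"turn":{"type":"array"},"xyz":{"type":"array"},"claw":{"type":"array"},"squeeze":{"type":"number"}},"required":["turn","xyz","claw"]}

```bash
mkdir -p pics
cat > h.py <<'E'
import numpy as np, cv2
from rig import env, imaging
def grab(name):
    ci=imaging.camera_info(name); im,d=imaging.get_image(name)
    return im,d,ci
def cloud(d,ci):
    K=np.array(ci["camera_matrix"]);R=cv2.Rodrigues(np.array(ci["rvec"],float))[0];t=np.array(ci["tvec"],float).ravel()
    v,u=np.mgrid[:d.shape[0],:d.shape[1]]
    P=np.stack([(u-K[0,2])/K[0,0]*d,(v-K[1,2])/K[1,1]*d,d],-1)
    return (P-t)@R   # world
E
python3 - <<'E'
from h import *
o=env.observe(); print(o["time_s"],o["position"],o["tool_rot"])
for n in("scene","top"):
    im,d,ci=grab(n); cv2.imwrite(f"pics/{n}0.png",im); np.savez(f"{n}0.npz",im=im,d=d,W=cloud(d,ci))
    R=cv2.Rodrigues(np.array(ci["rvec"],float))[0];print(n,ci["camera_matrix"],-R.T@np.array(ci["tvec"],float).ravel(),R[2])
E
```

```text
0.0 [0.23843977 0.49529359 0.2307139 ] [[-9.00966573e-01  4.33887521e-01 -9.23979002e-04]
 [ 4.33888376e-01  9.00965903e-01 -1.14811879e-03]
 [ 3.34319159e-04 -1.43532040e-03 -9.99998914e-01]]
scene [[531.47744306   0.         319.743205  ]
 [  0.         531.47744306 241.25083634]
 [  0.           0.           1.        ]] [-0.01329491 -0.71445071  0.68333542] [ 0.58107206  0.61509256 -0.5329319 ]
top [[494.24580227   0.         324.85961415]
 [  0.         494.24580227 243.74561283]
 [  0.           0.           1.        ]] [ 0.42309252 -0.09176021  1.07401736] [ 0.16023879 -0.00531388 -0.98706398]
```

View pics/scene0.png

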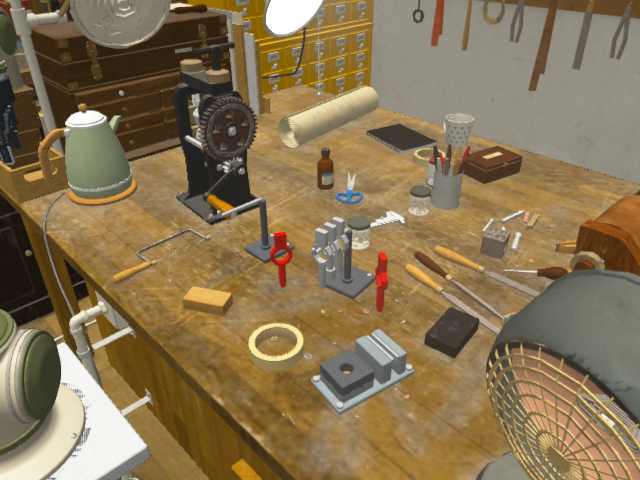

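View pics/top0.png

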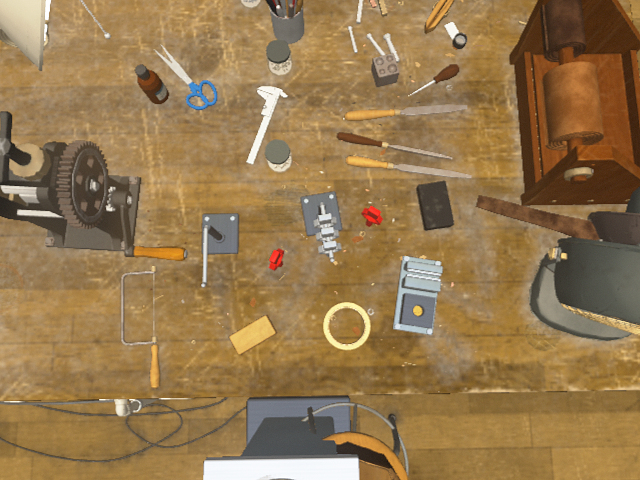

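The scene camera shows the loaded hook with three grey keys at about (330,240). The spare hook is at (265,230), with red look-alikes at (281,262) and (382,283), and the vice hole is at (347,369). In the top view the loaded hook is at (322,215), the spare at (220,235), its bar end at (205,283) and the vice hole at (418,311). Next I'll measure these and view an enlarged crop.

Run:
```python
from h import *
T=np.load("top0.npz");S=np.load("scene0.npz")
a=cv2.resize(S["im"][195:315,235:395],None,fx=5,fy=5,interpolation=cv2.INTER_CUBIC)[:, :800]
cv2.imwrite("pics/c1.png",a)
W=np.concatenate([T["W"].reshape(-1,3),S["W"].reshape(-1,3)]);C=np.concatenate([T["im"].reshape(-1,3),S["im"].reshape(-1,3)]).astype(int)
nT=480*640
val=np.concatenate([T["d"].ravel(),S["d"].ravel()])>0
red=(C[:,2]>150)&(C[:,1]<60)
w=T["W"]
for n,(r,c) in dict(loadpost=(215,322),spare=(235,220),sparetip=(283,205),hole=(311,418),red1=(258,277),red2=(215,372),tape=(300,340),block=(335,252),jar=(155,278)).items(): print(n,w[r,c].round(4))
def reg(m,name):
    print(name,m.sum()); P=W[m]
    print(" med",np.median(P,0).round(4),"lo",np.percentile(P,2,axis=0).round(4),"hi",np.percentile(P,98,axis=0).round(4))
idx=np.arange(len(W))<nT
for cam,ix in(("T",idx),("S",~idx)):
    for yl,yh in((-.3,-.13),(-.12,.1)): reg(ix&val&red&(W[:,1]>yl)&(W[:,1]<yh)&(W[:,2]>.02),cam+" red")
    # spare bar
    m=ix&val&(W[:,2]>.125)&(W[:,2]<.16)&(W[:,1]>.05)&(W[:,1]<.2)&(W[:,0]>.3)&(W[:,0]<.6)&~red
    reg(m,cam+" sparebar")
    if m.sum()>10:
        P=W[m]; vx,vy,x0,y0=cv2.fitLine(P[:,:2].astype(np.float32),cv2.DIST_HUBER,0,.01,.01).ravel(); print(" dir",np.degrees(np.arctan2(vy,vx)),x0,y0)
    m=ix&val&(W[:,2]>.12)&(W[:,2]<.2)&(W[:,1]>-.2)&(W[:,1]<.03)&(W[:,0]>.3)&(W[:,0]<.6)&~red
    reg(m,cam+" loaded")
    P=W[m&(W[:,2]>.172)]
    print(" heads",len(P))
    if len(P)>5:
        print(P[np.argsort(P[:,0])][::max(1,len(P)//25)].round(4))
    m=ix&val&(W[:,2]>.04)&(W[:,2]<.05)&(W[:,1]>-.4)&(W[:,1]<-.1)&(W[:,0]>.15)&(W[:,0]<.45)
    P=W[m]; 
    reg(m,cam+" plate")
    if len(P): print(cv2.minAreaRect(P[:,:2].astype(np.float32)))
# base plates from top
for n,yl,yh,xl,xh in(("loadbase",-.2,0.05,.3,.7),("sparebase",.05,.3,.3,.7)):
    m=idx&val&(W[:,2]>.004)&(W[:,2]<.02)&(W[:,1]>yl)&(W[:,1]<yh)&(W[:,0]>xl)&(W[:,0]<xh)&(C.max(1)<140)&(np.ptp(C,axis=1)<25)
    reg(m,n)
```

```text
loadpost [ 0.6224 -0.0922  0.1789]
spare [0.6136 0.1255 0.0383]
sparetip [0.5023 0.1284 0.1501]
hole [ 0.4472 -0.2932  0.0143]
red1 [ 0.5518 -0.003   0.1166]
red2 [ 0.6356 -0.1917  0.1126]
tape [ 0.4735 -0.1281  0.0053]
block [0.4029 0.0574 0.0271]
jar [ 7.794e-01 -6.000e-04  6.650e-02]
T red 171
 med [ 0.6383 -0.1937  0.0961] lo [ 0.6264 -0.2101  0.062 ] hi [ 0.6514 -0.177   0.1354]
T red 134
 med [5.526e-01 4.000e-04 9.520e-02] lo [ 0.5351 -0.0093  0.0607] hi [0.5713 0.0129 0.1347]
T sparebar 237
 med [0.5446 0.1317 0.1443] lo [0.4982 0.1284 0.14  ] hi [0.5973 0.1363 0.154 ]
 dir 0.44535184 0.5359945 0.13169318
T loaded 498
 med [ 0.5708 -0.1016  0.1483] lo [ 0.5435 -0.1239  0.123 ] hi [0.598  0.007  0.1825]
 heads 178
[[ 0.5608 -0.0967  0.1769]
 [ 0.5623 -0.1004  0.1786]
 [ 0.5637 -0.0986  0.1818]
 [ 0.5639 -0.1114  0.1792]
 [ 0.5652 -0.1132  0.1826]
 [ 0.5659 -0.1041  0.1794]
 [ 0.5673 -0.0968  0.1825]
 [ 0.5676 -0.095   0.1809]
 [ 0.5693 -0.1097  0.1807]
 [ 0.5696 -0.1115  0.1786]
 [ 0.5711 -0.106   0.181 ]
 [ 0.5715 -0.0932  0.1801]
 [ 0.5729 -0.1097  0.1812]
 [ 0.5864 -0.0916 
[... 1401 characters left out ...]
 0.5849 -0.1015  0.1753]
 [ 0.5859 -0.1058  0.1789]
 [ 0.5867 -0.0943  0.1781]
 [ 0.5878 -0.1012  0.1783]
 [ 0.5883 -0.106   0.178 ]
 [ 0.5903 -0.112   0.1775]
 [ 0.5913 -0.1109  0.1788]
 [ 0.5925 -0.115   0.1778]
 [ 0.5936 -0.1033  0.179 ]
 [ 0.5954 -0.1095  0.1787]
 [ 0.5974 -0.1101  0.1781]]
S plate 671
 med [ 0.4283 -0.2921  0.0451] lo [ 0.4103 -0.3193  0.0408] hi [ 0.4489 -0.2554  0.0475]
((0.43358826637268066, -0.2859537601470947), (0.0678715854883194, 0.04164396971464157), 80.02145385742188)
loadbase 802
 med [ 0.6683 -0.0769  0.0128] lo [ 0.6197 -0.131   0.0085] hi [ 0.6984 -0.0488  0.0171]
sparebase 1099
 med [0.6209 0.1234 0.0128] lo [0.5792 0.0938 0.0082] hi [0.6651 0.1693 0.0174]
```

View pics/c1.png

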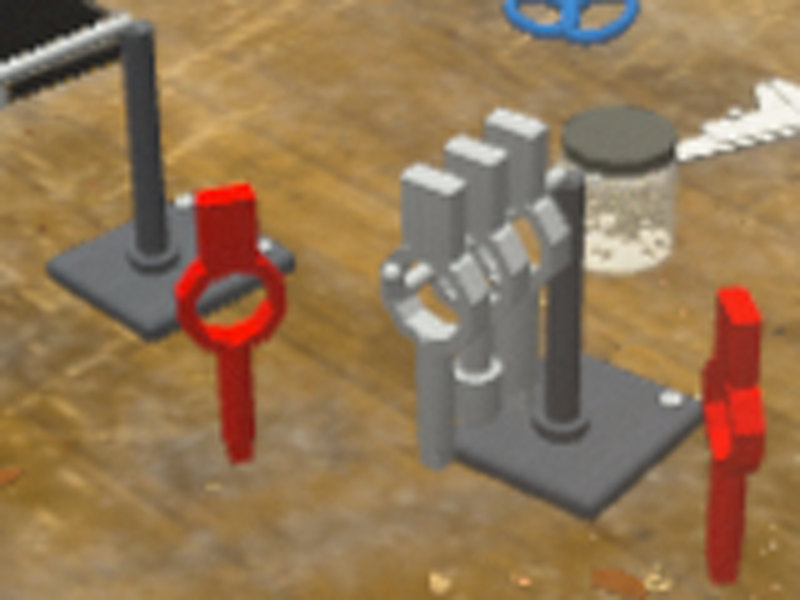

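The foremost grey key (crop 435,310) has a thin straight shank, so it is the square key. The middle one (crop 478,400) has a barrel, so it is the socket key. The rear one (crop 520,330) is the flat key. The two red ones, crop (232,320) and (735,430), stand alone on the bench and are look-alikes to leave alone. Next I'll refine the centres and check the start path for obstacles.

```bash
cat >> h.py <<'E'
def fish(d,ci):
    K=np.array(ci["camera_matrix"]);R=cv2.Rodrigues(np.array(ci["rvec"],float))[0];t=np.array(ci["tvec"],float).ravel()
    v,u=np.mgrid[:d.shape[0],:d.shape[1]]
    a=(u-K[0,2])/K[0,0];b=(v-K[1,2])/K[1,1];th=np.hypot(a,b);s=np.where(th>1e-6,np.tan(np.clip(th,0,1.5))/np.maximum(th,1e-6),1)
    P=np.stack([a*s*d,b*s*d,d],-1); return (P-t)@R
def rows(target,yaw=None,n=10,p0=None):
    """shift/turn rows from measured pose to target, yaw = world angle of tool x (deg)"""
    o=env.observe();R=np.array(o["tool_rot"]);d=(np.array(target)-(o["position"] if p0 is None else p0))
    print("t",o["time_s"],"pos",np.round(o["position"],4),"yaw",np.degrees(np.arctan2(R[1,0],R[0,0])).round(2),"F",np.round(o["ft_force"],1))
    print("tool shift units total",(R.T@d/.05).round(3),"per row",(R.T@d/.05/n).round(4))
def head(W,m,lab):
    P=W[m]
    if len(P)<8: print(lab,len(P));return
    r=cv2.minAreaRect(P[:,:2].astype(np.float32)); print(lab,len(P),"c",np.round(r[0],4),"sz",np.round(r[1],4),"a",round(r[2],1),"z",P[:,2].mean().round(4))
E
python3 - <<'E'
from h import *
for n in("top","scene"):
    z=np.load(n+"0.npz");W=z["W"].reshape(-1,3)
    for xl,xh in((.545,.58),(.58,.605),(.605,.635)):
        head(W,(W[:,2]>.172)&(W[:,2]<.186)&(W[:,0]>xl)&(W[:,0]<xh)&(W[:,1]>-.14)&(W[:,1]<-.07),f"{n} {xl}")
    head(W,(W[:,2]>.148)&(W[:,2]<.158)&(W[:,0]>.48)&(W[:,0]<.52)&(abs(W[:,1]-.13)<.02),n+" sparetip")
    m=(abs(W[:,0]-.36)<.12)&(abs(W[:,1]+.285)<.1)
    h=np.histogram(W[m,2],bins=np.arange(.0,.08,.004));print(h[0])
    a,b=np.array([.238,.495]),np.array([.4,.2])
    t=np.clip(((W[:,:2]-a)@(b-a))/((b-a)@(b-a)),-.1,1.1);dist=np.linalg.norm(W[:,:2]-(a+t[:,None]*(b-a)),axis=1)
    q=(dist<.15)&(W[:,2]>.1)&(W[:,2]<.8);print("near path",q.sum(),W[q].min(0) if q.any() else"",W[q].max(0) if q.any() else "")
E
```

```text
top 0.545 91 c [ 0.5679 -0.1046] sz [0.0119 0.024 ] a 10.6 z 0.1796
top 0.58 87 c [ 0.5935 -0.1006] sz [0.0123 0.0232] a 7.6 z 0.1799
top 0.605 90 c [ 0.6187 -0.0964] sz [0.0121 0.0237] a 10.8 z 0.1794
top sparetip 19 c [0.5003 0.132 ] sz [0.0072 0.0081] a 87.4 z 0.1525
[4374  363  274  122   37   23   42   15   14   15   89  597  195    1
    0    0    0    0    0]
near path 265 [0.49624744 0.12796115 0.10000692] [0.56580651 0.22174378 0.15670923]
scene 0.545 76 c [ 0.5656 -0.1066] sz [0.0151 0.0244] a 14.6 z 0.1769
scene 0.58 75 c [ 0.5898 -0.1025] sz [0.0135 0.0255] a 6.0 z 0.1765
scene 0.605 67 c [ 0.6159 -0.099 ] sz [0.0134 0.0223] a 14.7 z 0.1767
scene sparetip 10 c [0.4966 0.1293] sz [0.01  0.006] a 54.5 z 0.1513
[3644  250  506  199  117  124  131  114  107  115  235  916    6    0
    0    0    0    0    0]
near path 2247 [0.20714548 0.12448487 0.10055336] [0.56447114 0.55928667 0.53115324]
```

Call:
arm_command(turn=[[0,0,0],[0,0,0],[0,0,0],[0,0,0],[0,0,0],[0,0,0],[0,0,0],[0,0,0],[0,0,0],[0,0,0]], xyz=[[0,0,-0.4],[0,0,-0.4],[-0.5,-0.3,-0.2],[-0.7,-0.5,-0.2],[-0.7,-0.5,-0.2],[-0.7,-0.5,-0.2],[-0.7,-0.5,-0.2],[-0.7,-0.5,0],[-0.7,-0.5,0],[-0.5,-0.3,0]], claw=[85,85,85,85,85,85,85,85,85,85])

```text
time_s: 1.1
position: [0.3954, 0.2183, 0.3212]
tool_rot: [[-0.9, 0.435, -0.0], [0.435, 0.9, -0.0], [0.0, -0.0, -1.0]]
ft_force: [0.5, 0.4, 0.8]
grip_width: 0.0853
gripper_force: 0.0
```

Call:
arm_command(turn=[[0,0,1],[0,0,1],[0,0,1],[0,0,1],[0,0,1],[0,0,1],[0,0,1],[0,0,1],[0,0,1],[0,0,1],[0,0,1],[0,0,1]], xyz=[[0,0,0],[0,0,0],[0,0,0],[0,0,0],[0,0,0],[0,0,0],[0,0,0],[0,0,0],[0,0,0],[0,0,0],[0,0,0],[0,0,0]], claw=[85,85,85,85,85,85,85,85,85,85,85,85])

```text
time_s: 2.3
position: [0.3946, 0.2205, 0.321]
tool_rot: [[-0.071, 0.997, -0.001], [0.997, 0.071, -0.0], [-0.0, -0.001, -1.0]]
ft_force: [0.2, 0.5, -0.4]
grip_width: 0.0851
gripper_force: 0.0
```

Call:
arm_command(turn=[[0,0,1],[0,0,1],[0,0,1],[0,0,1],[0,0,1],[0,0,1],[0,0,1],[0,0,1],[0,0,1],[0,0,1],[0,0,1],[0,0,1]], xyz=[[0,0,0],[0,0,0],[0,0,0],[0,0,0],[0,0,0],[0,0,0],[0,0,0],[0,0,0],[0,0,0],[0,0,0],[0,0,0],[0,0,0]], claw=[85,85,85,85,85,85,85,85,85,85,85,85])

```text
time_s: 3.5
position: [0.3946, 0.2205, 0.321]
tool_rot: [[0.828, 0.56, -0.001], [0.56, -0.828, -0.0], [-0.001, -0.0, -1.0]]
ft_force: [0.4, -0.5, 0.3]
grip_width: 0.0848
gripper_force: 0.0
```

Call:
arm_command(turn=[[0,0,1],[0,0,1],[0,0,1],[0,0,1],[0,0,1],[0,0,0],[0,0,0],[0,0,0],[0,0,0],[0,0,0],[0,0,0],[0,0,0]], xyz=[[0,0,0],[0,0,0],[0,0,0],[0,0,0],[0,0,0],[0,0.3,0],[0.2,0.7,0],[0.2,0.8,0],[0.2,0.8,0],[0.2,0.8,0],[0.2,0.7,0],[0,0.3,0]], claw=[85,85,85,85,85,85,85,85,85,85,85,85])

```text
time_s: 4.7
position: [0.4806, 0.0088, 0.3205]
tool_rot: [[0.987, 0.159, -0.001], [0.159, -0.987, -0.0], [-0.001, -0.0, -1.0]]
ft_force: [0.1, -0.2, -0.0]
grip_width: 0.0845
gripper_force: 0.0
```

Run:
```python
from h import *
rows([.5668,-.1056,.3])
im,d,ci=grab("wrist");W=fish(d,ci);np.savez("w1.npz",im=im,d=d,W=W);cv2.imwrite("pics/w1.png",im)
W=W.reshape(-1,3)
m=(W[:,2]>.17)&(W[:,2]<.19)&(d.ravel()>0)
for xl,xh in((.545,.58),(.58,.605),(.605,.635)): head(W,m&(W[:,0]>xl)&(W[:,0]<xh)&(W[:,1]>-.14)&(W[:,1]<-.07),f"{xl}")
head(W,(W[:,2]>.146)&(W[:,2]<.16)&(W[:,0]>.48)&(W[:,0]<.52)&(abs(W[:,1]-.13)<.02),"sparetip")
m=(W[:,2]>.135)&(W[:,2]<.15)&(W[:,0]>.5)&(W[:,0]<.6)&(abs(W[:,1]-.13)<.02)
if m.sum()>5:print(cv2.fitLine(W[m][:,:2].astype(np.float32),cv2.DIST_HUBER,0,.01,.01).ravel(), W[m].min(0),W[m].max(0))
head(W,(W[:,2]>.04)&(W[:,2]<.05)&(W[:,0]>.36)&(W[:,0]<.5)&(abs(W[:,1]+.285)<.06),"plate")
```

```text
t 4.7 pos [0.4806 0.0088 0.3205] yaw 9.14 F [ 0.1 -0.2 -0. ]
tool shift units total [1.339 2.534 0.408] per row [0.1339 0.2534 0.0408]
0.545 436 c [ 0.5661 -0.1042] sz [0.0122 0.0243] a 9.1 z 0.1784
0.58 440 c [ 0.5917 -0.1003] sz [0.0121 0.0251] a 9.2 z 0.1781
0.605 437 c [ 0.6171 -0.0962] sz [0.012  0.0246] a 9.1 z 0.1783
sparetip 85 c [0.4988 0.1321] sz [0.0092 0.0069] a 8.4 z 0.1513
[0.9999965  0.00266309 0.55030525 0.13134655] [0.50012384 0.12761485 0.13778508] [0.59986899 0.1366002  0.14989917]
plate 1676 c [ 0.4546 -0.2859] sz [0.0706 0.0805] a 80.6 z 0.0456
```

View pics/w1.png

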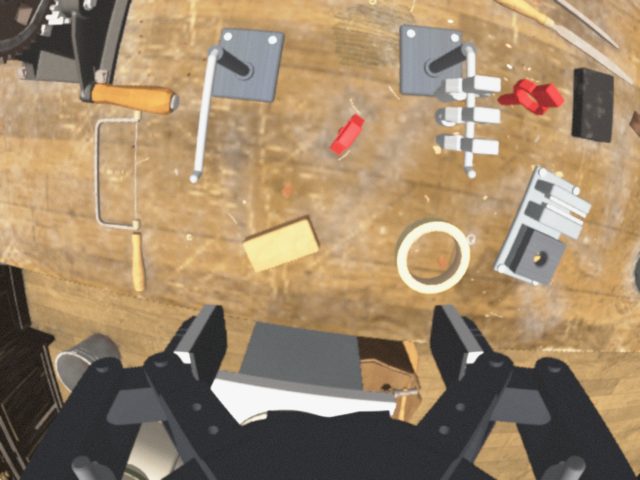

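The wrist view shows everything clearly: spare bar from (215,52) to (196,178), loaded keys at (470,85), (470,115) and (468,146), and the vice hole at (540,258). The heads measure 12 x 24 mm at z 178 with 26 mm spacing, which agrees with the task description. I'll approach the foremost key.

Call:
arm_command(turn=[[0,0,0],[0,0,0],[0,0,0],[0,0,0],[0,0,0],[0,0,0],[0,0,0],[0,0,0],[0,0,0],[0,0,0],[0,0,0],[0,0,0]], xyz=[[0.22,0.1,0.2],[0.22,0.5,0.2],[0.22,0.65,0.2],[0.22,0.65,0.2],[0.22,0.5,0.2],[0.23,0.1,0.2],[0,0,0.6],[0,0,0.6],[0,0,0.5],[0,0,0.3],[0,0,0.15],[0,0,0]], claw=[60,60,60,60,60,60,60,60,60,60,60,60])

```text
time_s: 5.95
position: [0.5653, -0.0999, 0.1529]
tool_rot: [[0.987, 0.163, -0.002], [0.163, -0.987, 0.001], [-0.001, -0.001, -1.0]]
ft_force: [-0.6, -0.5, 0.4]
grip_width: 0.0601
gripper_force: 0.0
```

Run:
```python
from h import *
rows([.5663,-.1043,.153])
im,d,ci=grab("wrist");W=fish(d,ci).reshape(-1,3)
m=(W[:,2]>.17)&(W[:,2]<.19)&(d.ravel()>0)
for xl,xh in((.545,.58),(.58,.605),(.605,.635)): head(W,m&(W[:,0]>xl)&(W[:,0]<xh)&(W[:,1]>-.119)&(W[:,1]<-.083),f"{xl}")
```

```text
t 5.95 pos [ 0.5653 -0.0999  0.1529] yaw 9.36 F [-0.6 -0.5  0.4]
tool shift units total [ 0.004  0.09  -0.003] per row [ 0.0004  0.009  -0.0003]
0.545 2255 c [ 0.5673 -0.1048] sz [0.0124 0.0242] a 9.7 z 0.1776
0.58 2673 c [ 0.5926 -0.1006] sz [0.0125 0.0244] a 10.0 z 0.178
0.605 2859 c [ 0.618  -0.0966] sz [0.0125 0.0241] a 9.4 z 0.1785
```

Call:
arm_command(turn=[[0,0,0],[0,0,0],[0,0,0],[0,0,0],[0,0,0],[0,0,0],[0,0,0],[0,0,0]], xyz=[[0.03,0.1,0],[0,0,0],[0,0,0],[0,0,0],[0,0,0],[0,0,0],[0,0,0],[0,0,0]], claw=[60,50,20,15,15,15,15,15], squeeze=50)

```text
time_s: 6.8
position: [0.5678, -0.1058, 0.1544]
tool_rot: [[0.987, 0.161, 0.001], [0.161, -0.987, -0.0], [0.001, 0.0, -1.0]]
ft_force: [-1.6, 1.7, 5.5]
grip_width: 0.0228
gripper_force: 49.2
```

Call:
arm_command(turn=[[0,0,0],[0,0,0],[0,0,0],[0,0,0],[0,0,0],[0,0,0],[0,0,0],[0,0,0],[0,0,0],[0,0,0],[0,0,0],[0,0,0]], xyz=[[0,0,-0.1],[0,0,-0.16],[0,0,-0.1],[0,0,0],[-0.1,0,0],[-0.2,0,0],[-0.3,0,0],[-0.35,0,0],[-0.35,0,0],[-0.35,0,0],[-0.25,0,0],[-0.1,0,0]], claw=[15,15,15,15,15,15,15,15,15,15,15,15])

```text
time_s: 8.0
position: [0.4677, -0.122, 0.1719]
tool_rot: [[0.987, 0.161, -0.0], [0.161, -0.987, 0.0], [-0.0, -0.0, -1.0]]
ft_force: [0.7, 0.6, -1.2]
grip_width: 0.023
gripper_force: 49.1
```

Call:
arm_command(turn=[[0,0,0],[0,0,0],[0,0,0],[0,0,0],[0,0,0],[0,0,0],[0,0,0],[0,0,0],[0,0,0],[0,0,0.9],[0,0,0.9],[0,0,0]], xyz=[[0,-0.2,0],[0,-0.5,0],[0.05,-0.7,0],[0.05,-0.8,0],[0.05,-0.8,0],[0.05,-0.8,0],[0.04,-0.7,0],[0,-0.4,0],[0,-0.15,0],[0,0,0],[0,0,0],[0,0,0]], claw=[15,15,15,15,15,15,15,15,15,15,15,15])

```text
time_s: 9.2
position: [0.4403, 0.129, 0.1717]
tool_rot: [[1.0, 0.004, 0.0], [0.004, -1.0, -0.0], [0.0, 0.0, -1.0]]
ft_force: [0.7, -0.1, -1.5]
grip_width: 0.0231
gripper_force: 49.2
```

Run:
```python
from h import *
rows([.44,.131,.1725])
im,d,ci=grab("wrist");cv2.imwrite("pics/w2.png",im);W=fish(d,ci).reshape(-1,3);x=env.observe()["position"]
ok=d.ravel()>0
head(W,ok&(abs(W[:,2]-.197)<.006)&(abs(W[:,0]-x[0])<.02)&(abs(W[:,1]-x[1])<.02),"held head")
head(W,ok&(W[:,2]>.146)&(W[:,2]<.16)&(W[:,0]>.48)&(W[:,0]<.52)&(abs(W[:,1]-.13)<.02),"sparetip")
m=ok&(W[:,2]>.135)&(W[:,2]<.15)&(W[:,0]>.5)&(W[:,0]<.6)&(abs(W[:,1]-.13)<.02)
print(cv2.fitLine(W[m][:,:2].astype(np.float32),cv2.DIST_HUBER,0,.01,.01).ravel())
```

```text
t 9.2 pos [0.4403 0.129  0.1717] yaw 0.24 F [ 0.7 -0.1 -1.5]
tool shift units total [-0.006 -0.04  -0.015] per row [-0.0006 -0.004  -0.0015]
held head 2792 c [0.4409 0.1289] sz [0.0232 0.04  ] a 0.4 z 0.1962
sparetip 341 c [0.4987 0.1325] sz [0.0076 0.0095] a 89.8 z 0.1514
[ 0.9999972  -0.00237756  0.5389999   0.13237555]
```

View pics/w2.png

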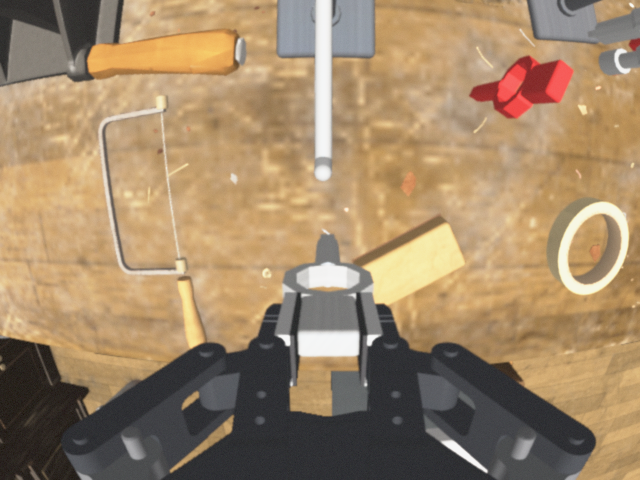

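The key hangs straight in the fingers at (328,300), and the spare bar tip is at (322,172). I'll correct y by 3 mm, then thread it on.

Call:
arm_command(turn=[[0,0,0],[0,0,0],[0,0,0],[0,0,0],[0,0,0],[0,0,0],[0,0,0],[0,0,0],[0,0,0],[0,0,0],[0,0,0]], xyz=[[0,-0.06,-0.02],[0,0,0],[0.1,0,0],[0.3,0,0],[0.4,0,0],[0.4,0,0],[0.4,0,0],[0.4,0,0],[0.4,0,0],[0.2,0,0],[0.1,0,0]], claw=[15,15,15,15,15,15,15,15,15,15,15])

```text
time_s: 10.35
position: [0.5757, 0.1327, 0.1724]
tool_rot: [[1.0, 0.005, -0.0], [0.005, -1.0, -0.0], [-0.0, 0.0, -1.0]]
ft_force: [-0.4, 0.6, -1.8]
grip_width: 0.0231
gripper_force: 49.2
```

Call:
arm_command(turn=[[0,0,0],[0,0,0],[0,0,0],[0,0,0],[0,0,0]], xyz=[[0,0,0.06],[0,0,0.12],[0,0,0.1],[0,0,0.05],[0,0,0]], claw=[15,15,15,15,15])

```text
time_s: 10.85
position: [0.5747, 0.1329, 0.1559]
tool_rot: [[1.0, 0.005, -0.001], [0.005, -1.0, -0.0], [-0.001, 0.0, -1.0]]
ft_force: [0.5, -1.3, -0.4]
grip_width: 0.0229
gripper_force: 49.2
```

Call:
arm_command(turn=[[0,0,0],[0,0,0],[0,0,0],[0,0,0],[0,0,0],[0,0,0],[0,0,0],[0,0,-0.9],[0,0,-0.9],[0,0,0]], xyz=[[0,0,0.02],[0,0,0],[0,0,0],[0,0,0],[0,0,-0.2],[0,0,-0.6],[0,0,-0.7],[0,0,-0.4],[0,0,0],[0,0,0]], claw=[22,40,60,60,60,60,60,60,60,60])

```text
time_s: 11.85
position: [0.5752, 0.1328, 0.2516]
tool_rot: [[0.987, 0.162, 0.002], [0.162, -0.987, 0.0], [0.002, 0.0, -1.0]]
ft_force: [0.4, 0.3, -0.3]
grip_width: 0.0601
gripper_force: 0.0
```

Run:
```python
from h import *
rows([.5921,-.1005,.153])
im,d,ci=grab("wrist");W=fish(d,ci).reshape(-1,3);ok=d.ravel()>0
head(W,ok&(abs(W[:,2]-.179)<.006)&(abs(W[:,0]-.575)<.03)&(abs(W[:,1]-.132)<.03),"hung")
im,d,ci=grab("scene");W=cloud(d,ci).reshape(-1,3)
head(W,(abs(W[:,2]-.179)<.008)&(abs(W[:,0]-.575)<.03)&(abs(W[:,1]-.132)<.03),"hung")
```

```text
t 11.85 pos [0.5752 0.1328 0.2516] yaw 9.33 F [ 0.4  0.3 -0.3]
tool shift units total [-0.427  4.659  1.973] per row [-0.0427  0.4659  0.1973]
hung 752 c [0.5742 0.137 ] sz [0.0247 0.0124] a 89.5 z 0.1785
hung 54 c [0.5719 0.1344] sz [0.0136 0.0259] a 2.8 z 0.1762
```

Call:
arm_command(turn=[[0,0,0],[0,0,0],[0,0,0],[0,0,0],[0,0,0],[0,0,0],[0,0,0],[0,0,0],[0,0,0],[0,0,0],[0,0,0],[0,0,0]], xyz=[[0,0.2,0],[-0.07,0.6,0],[-0.07,0.8,0],[-0.07,0.9,0],[-0.07,0.9,0],[-0.07,0.7,0],[-0.07,0.4,0],[0,0.16,0.2],[0,0,0.6],[0,0,0.6],[0,0,0.4],[0,0,0.17]], claw=[60,60,60,60,60,60,60,60,60,60,60,60])

```text
time_s: 13.15
position: [0.5909, -0.0996, 0.149]
tool_rot: [[0.987, 0.161, -0.004], [0.161, -0.987, 0.002], [-0.004, -0.002, -1.0]]
ft_force: [-0.2, -0.3, 0.5]
grip_width: 0.0599
gripper_force: 0.0
```

Run:
```python
from h import *
rows([.5921,-.1005,.153])
im,d,ci=grab("wrist");W=fish(d,ci).reshape(-1,3)
m=(W[:,2]>.17)&(W[:,2]<.19)&(d.ravel()>0)
for xl,xh in((.545,.58),(.58,.605),(.605,.635)): head(W,m&(W[:,0]>xl)&(W[:,0]<xh)&(W[:,1]>-.119)&(W[:,1]<-.083),f"{xl}")
rows([.5921,-.1005,.153])
```

```text
t 13.15 pos [ 0.5909 -0.0996  0.149 ] yaw 9.29 F [-0.2 -0.3  0.5]
tool shift units total [ 0.02   0.021 -0.079] per row [ 0.002   0.0021 -0.0079]
0.545 0
0.58 2449 c [ 0.5926 -0.1006] sz [0.0133 0.0238] a 8.7 z 0.1775
0.605 2833 c [ 0.6184 -0.0966] sz [0.0126 0.0241] a 9.3 z 0.178
t 13.2 pos [ 0.591  -0.0997  0.149 ] yaw 9.29 F [-0.3  0.4 -0. ]
tool shift units total [ 0.018  0.019 -0.081] per row [ 0.0018  0.0019 -0.0081]
```

Call:
arm_command(turn=[[0,0,0],[0,0,0],[0,0,0],[0,0,0],[0,0,0],[0,0,0],[0,0,0],[0,0,0]], xyz=[[0.02,0.02,-0.07],[0,0,0],[0,0,0],[0,0,0],[0,0,0],[0,0,0],[0,0,0],[0,0,0]], claw=[60,50,20,15,15,15,15,15])

```text
time_s: 14.0
position: [0.5934, -0.1014, 0.1562]
tool_rot: [[0.987, 0.161, 0.002], [0.161, -0.987, -0.001], [0.001, 0.001, -1.0]]
ft_force: [-0.4, 1.5, 5.9]
grip_width: 0.0228
gripper_force: 49.7
```

Call:
arm_command(turn=[[0,0,0],[0,0,0],[0,0,0],[0,0,0],[0,0,0],[0,0,0],[0,0,0],[0,0,0],[0,0,0],[0,0,0],[0,0,0],[0,0,0]], xyz=[[0,0,-0.1],[0,0,-0.16],[0,0,-0.1],[0,0,0],[-0.1,0,0],[-0.3,0,0],[-0.4,0,0],[-0.45,0,0],[-0.45,0,0],[-0.45,0,0],[-0.25,0,0],[-0.1,0,0]], claw=[15,15,15,15,15,15,15,15,15,15,15,15])

```text
time_s: 15.2
position: [0.4688, -0.1216, 0.1734]
tool_rot: [[0.987, 0.161, -0.0], [0.161, -0.987, 0.0], [-0.0, -0.0, -1.0]]
ft_force: [0.3, 1.0, -1.2]
grip_width: 0.0227
gripper_force: 49.1
```

Call:
arm_command(turn=[[0,0,0],[0,0,0],[0,0,0],[0,0,0],[0,0,0],[0,0,0],[0,0,0],[0,0,0],[0,0,0],[0,0,0.9],[0,0,0.95],[0,0,0]], xyz=[[0,-0.2,0],[0,-0.5,0],[0.05,-0.75,0],[0.05,-0.8,0],[0.05,-0.8,0],[0.05,-0.8,0],[0.04,-0.7,0],[0,-0.4,0],[0,-0.15,-0.02],[0,0,0],[0,0,0],[0,0,0]], claw=[15,15,15,15,15,15,15,15,15,15,15,15])

```text
time_s: 16.4
position: [0.4408, 0.132, 0.1743]
tool_rot: [[1.0, -0.0, 0.0], [-0.0, -1.0, -0.0], [0.0, 0.0, -1.0]]
ft_force: [0.6, 0.0, -1.2]
grip_width: 0.0228
gripper_force: 49.2
```

Run:
```python
from h import *
rows([.538,.1322,.1744])
im,d,ci=grab("wrist");W=fish(d,ci).reshape(-1,3);ok=d.ravel()>0;x=env.observe()["position"]
a=im[120:460,160:480];cv2.imwrite("pics/w3.png",a)
head(W,ok&(abs(W[:,2]-.198)<.006)&(abs(W[:,0]-x[0])<.02)&(abs(W[:,1]-x[1])<.03),"held")
head(W,ok&(abs(W[:,2]-.179)<.006)&(abs(W[:,0]-.575)<.03)&(abs(W[:,1]-.132)<.03),"hung")
head(W,ok&(W[:,2]>.146)&(W[:,2]<.16)&(W[:,0]>.48)&(W[:,0]<.52)&(abs(W[:,1]-.13)<.02),"sparetip")
```

```text
t 16.4 pos [0.4408 0.132  0.1743] yaw -0.01 F [ 0.6  0.  -1.2]
tool shift units total [ 1.944e+00 -4.000e-03 -1.000e-03] per row [ 1.944e-01 -4.000e-04 -1.000e-04]
held 3139 c [0.4415 0.1326] sz [0.0226 0.0503] a 0.2 z 0.1973
hung 199 c [0.568  0.1368] sz [0.0016 0.0227] a 0.1 z 0.1751
sparetip 324 c [0.4989 0.1323] sz [0.0095 0.0073] a 0.7 z 0.1515
```

View pics/w3.png

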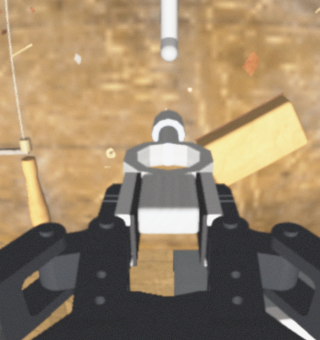

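The socket key is held straight, with its barrel end at (168,128) in the crop and the bar tip in line at (169,50). Threading it on.

Call:
arm_command(turn=[[0,0,0],[0,0,0],[0,0,0],[0,0,0],[0,0,0],[0,0,0],[0,0,0],[0,0,0]], xyz=[[0.1,0,0],[0.3,0,0],[0.4,0,0],[0.4,0,0],[0.4,0,0],[0.2,0,0],[0.1,0,0],[0,0,0]], claw=[15,15,15,15,15,15,15,15])

```text
time_s: 17.25
position: [0.5355, 0.132, 0.1741]
tool_rot: [[1.0, 0.001, -0.0], [0.001, -1.0, -0.0], [-0.0, 0.0, -1.0]]
ft_force: [-1.2, 0.5, -0.2]
grip_width: 0.0234
gripper_force: 49.2
```

Call:
arm_command(turn=[[0,0,0],[0,0,0],[0,0,0],[0,0,0],[0,0,0]], xyz=[[0,0,0.06],[0,0,0.12],[0,0,0.1],[0,0,0.07],[0,0,0]], claw=[15,15,15,15,15])

```text
time_s: 17.75
position: [0.5352, 0.1321, 0.1566]
tool_rot: [[1.0, 0.001, -0.001], [0.001, -1.0, -0.0], [-0.001, 0.0, -1.0]]
ft_force: [0.6, -0.3, -0.6]
grip_width: 0.0229
gripper_force: 49.3
```

Call:
arm_command(turn=[[0,0,0],[0,0,0],[0,0,0],[0,0,0],[0,0,0],[0,0,0],[0,0,0],[0,0,-0.9],[0,0,-0.95],[0,0,0]], xyz=[[0,0,0],[0,0,0],[0,0,0],[0,0,0],[0,0,-0.2],[0,0,-0.6],[0,0,-0.7],[0,0,-0.4],[0,0,0],[0,0,0]], claw=[22,40,60,60,60,60,60,60,60,60])

```text
time_s: 18.75
position: [0.5356, 0.1322, 0.2531]
tool_rot: [[0.987, 0.162, 0.002], [0.162, -0.987, 0.0], [0.002, 0.0, -1.0]]
ft_force: [0.7, -0.1, 0.1]
grip_width: 0.0597
gripper_force: 0.0
```

Run:
```python
from h import *
rows([.6176,-.0965,.153])
im,d,ci=grab("scene");W=cloud(d,ci).reshape(-1,3)
for x in(.538,.572): head(W,(abs(W[:,2]-.178)<.008)&(abs(W[:,0]-x)<.015)&(abs(W[:,1]-.132)<.03),f"hung{x}")
im,d,ci=grab("wrist");W=fish(d,ci).reshape(-1,3);ok=d.ravel()>0
for x in(.538,.572): head(W,ok&(abs(W[:,2]-.179)<.006)&(abs(W[:,0]-x)<.015)&(abs(W[:,1]-.132)<.03),f"hung{x}")
```

```text
t 18.75 pos [0.5356 0.1322 0.2531] yaw 9.33 F [ 0.7 -0.1  0.1]
tool shift units total [0.874 4.778 2.004] per row [0.0874 0.4778 0.2004]
hung0.538 60 c [0.5318 0.1319] sz [0.0129 0.0278] a 1.6 z 0.1757
hung0.572 55 c [0.5714 0.1368] sz [0.0137 0.0296] a 0.7 z 0.1759
hung0.538 769 c [0.5347 0.1346] sz [0.0242 0.0124] a 89.4 z 0.1785
hung0.572 822 c [0.5739 0.1367] sz [0.0126 0.0242] a 0.1 z 0.1787
```

Call:
arm_command(turn=[[0,0,0],[0,0,0],[0,0,0],[0,0,0],[0,0,0],[0,0,0],[0,0,0],[0,0,0],[0,0,0],[0,0,0],[0,0,0],[0,0,0]], xyz=[[0,0.2,0],[0.15,0.6,0],[0.15,0.8,0],[0.15,0.9,0],[0.15,0.9,0],[0.15,0.7,0],[0.12,0.45,0],[0,0.23,0.2],[0,0,0.6],[0,0,0.6],[0,0,0.4],[0,0,0.12]], claw=[60,60,60,60,60,60,60,60,60,60,60,60])

```text
time_s: 20.05
position: [0.6154, -0.096, 0.1528]
tool_rot: [[0.987, 0.161, -0.005], [0.161, -0.987, 0.002], [-0.005, -0.003, -1.0]]
ft_force: [-0.2, -0.2, 0.7]
grip_width: 0.0601
gripper_force: 0.0
```

Run:
```python
from h import *
im,d,ci=grab("wrist");W=fish(d,ci).reshape(-1,3)
m=(W[:,2]>.17)&(W[:,2]<.19)&(d.ravel()>0)
head(W,m&(W[:,0]>.605)&(W[:,0]<.635)&(W[:,1]>-.115)&(W[:,1]<-.078),"flat")
rows([.6179,-.0965,.153])
```

```text
flat 2324 c [ 0.6184 -0.0966] sz [0.0133 0.0239] a 8.3 z 0.1776
t 20.1 pos [ 0.6158 -0.0961  0.1534] yaw 9.29 F [ 0.2 -0.5 -0.4]
tool shift units total [0.04  0.014 0.009] per row [0.004  0.0014 0.0009]
```

Call:
arm_command(turn=[[0,0,0],[0,0,0],[0,0,0],[0,0,0],[0,0,0],[0,0,0],[0,0,0],[0,0,0]], xyz=[[0.04,0.01,0],[0,0,0],[0,0,0],[0,0,0],[0,0,0],[0,0,0],[0,0,0],[0,0,0]], claw=[60,50,20,15,15,15,15,15])

```text
time_s: 20.9
position: [0.6192, -0.0969, 0.1567]
tool_rot: [[0.987, 0.161, 0.001], [0.161, -0.987, -0.0], [0.001, 0.001, -1.0]]
ft_force: [-0.6, 1.3, 4.4]
grip_width: 0.023
gripper_force: 50.2
```

Call:
arm_command(turn=[[0,0,0],[0,0,0],[0,0,0],[0,0,0],[0,0,0],[0,0,0],[0,0,0],[0,0,0],[0,0,0],[0,0,0],[0,0,0],[0,0,0]], xyz=[[0,0,-0.1],[0,0,-0.16],[0,0,-0.1],[0,0,0],[-0.1,0,0],[-0.3,0,0],[-0.5,0,0],[-0.55,0,0],[-0.55,0,0],[-0.55,0,0],[-0.35,0,0],[-0.1,0,0]], claw=[15,15,15,15,15,15,15,15,15,15,15,15])

```text
time_s: 22.1
position: [0.4693, -0.121, 0.1738]
tool_rot: [[0.987, 0.16, -0.001], [0.16, -0.987, 0.0], [-0.001, -0.0, -1.0]]
ft_force: [0.7, 0.1, -0.9]
grip_width: 0.0228
gripper_force: 49.4
```

Run:
```python
from h import *
rows([.43,-.286,.19])
im,d,ci=grab("wrist");W3=fish(d,ci);W=W3.reshape(-1,3);ok=d.ravel()>0
np.savez("w4.npz",im=im,W=W3)
cv2.imwrite("pics/w4.png",im)
m=(ok&(W[:,2]>.042)&(W[:,2]<.05)&(W[:,0]>.36)&(W[:,0]<.48)&(abs(W[:,1]+.285)<.06)).reshape(480,640)
n,l,s,c=cv2.connectedComponentsWithStats(m.astype(np.uint8))
for i in range(1,n):
    if s[i,4]>200: P=W3[l==i]; print(s[i],cv2.minAreaRect(P[:,:2].astype(np.float32)),P[:,2].mean())
hm=(W[:,2]<.036)&(W[:,2]>.005)&ok&(W[:,0]>.4)&(W[:,0]<.46)&(abs(W[:,1]+.288)<.03)
print(hm.sum(),np.median(W[hm],0) if hm.any() else"")
```

```text
t 22.1 pos [ 0.4693 -0.121   0.1738] yaw 9.23 F [ 0.7  0.1 -0.9]
tool shift units total [-1.305  3.13  -0.324] per row [-0.1305  0.313  -0.0324]
[ 467  244   87   81 3899] ((0.4466848075389862, -0.28728151321411133), (0.0662168338894844, 0.06474903970956802), 80.41748046875) 0.04576355819314535
266 [ 0.4411948  -0.29538713  0.02649808]
```

View pics/w4.png

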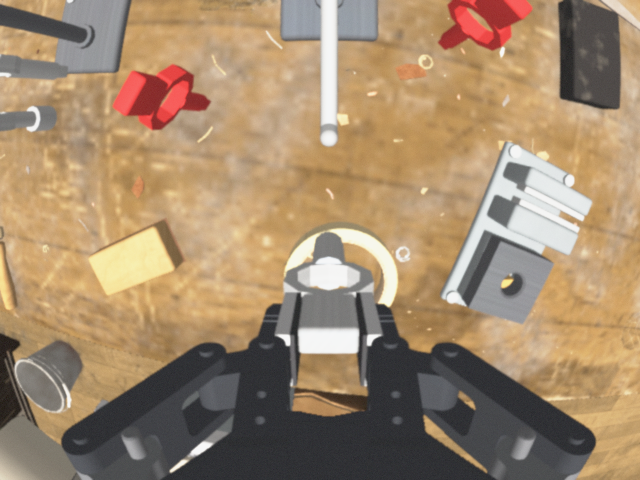

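The flat key is off the hook and upright, and the vice plate is centred at (505,278) in the picture with the hole at (511,283), showing a gold face and a dark slot. I'll get the camera offset so I can look straight down the hole.

Run:
```python
from h import *
ci=imaging.camera_info("wrist");o=env.observe();R=cv2.Rodrigues(np.array(ci["rvec"],float))[0];c=-R.T@np.array(ci["tvec"],float).ravel()
Rt=np.array(o["tool_rot"]);print("cam off tool",(Rt.T@(c-o["position"])).round(4),"axis tool",(Rt.T@R[2]).round(3),"f",ci["camera_matrix"][0][0])
off=Rt.T@(c-o["position"])
# TCP target (yaw -9.6) so that camera axis passes the hole
y=np.radians(-9.6);T=np.array([[np.cos(y),np.sin(y),0],[np.sin(y),-np.cos(y),0],[0,0,-1]])
t=np.array([.4467,-.2873,0])-T@off; print("tcp xy for cam above",t[:2])
rows([t[0],t[1],.19])
```

```text
cam off tool [ 0.0771 -0.0007 -0.1424] axis tool [-0.301  0.     0.954] f 371.64829954431775
tcp xy for cam above [ 0.37058274 -0.27510805]
t 22.15 pos [ 0.4698 -0.1211  0.1739] yaw 9.24 F [ 0.1 -0.1 -2. ]
tool shift units total [-2.453  2.721 -0.321] per row [-0.2453  0.2721 -0.0321]
```

Call:
arm_command(turn=[[0,0,0],[0,0,0],[0,0,0],[0,0,0],[0,0,0],[0,0,0],[0,0,0.94],[0,0,0.94],[0,0,0.94],[0,0,0.94],[0,0,0]], xyz=[[-0.2,0.2,-0.3],[-0.5,0.5,0],[-0.6,0.7,0],[-0.6,0.7,0],[-0.4,0.4,0],[-0.15,0.22,0],[0,0,0],[0,0,0],[0,0,0],[0,0,0],[0,0,0]], claw=[15,15,15,15,15,15,15,15,15,15,15])

```text
time_s: 23.25
position: [0.3729, -0.2748, 0.1887]
tool_rot: [[0.986, -0.165, 0.0], [-0.165, -0.986, 0.0], [0.0, -0.0, -1.0]]
ft_force: [0.2, 0.6, -1.6]
grip_width: 0.0231
gripper_force: 49.5
```

Run:
```python
from h import *
im,d,ci=grab("wrist");W3=fish(d,ci)
rows([.4467,-.2873,.19])
m=((W3[...,2]>.042)&(W3[...,2]<.05)&(d>0)&(abs(W3[...,0]-.4467)<.05)&(abs(W3[...,1]+.2873)<.05))
n,l,s,c=cv2.connectedComponentsWithStats(m.astype(np.uint8))
i=1+np.argmax(s[1:,4]);P=W3[l==i];print(s[i],cv2.minAreaRect(P[:,:2].astype(np.float32)),P[:,2].mean())
# rectified top-down view at z=0.024 (face) : world grid 0.2 mm
K=np.array(ci["camera_matrix"]);R=cv2.Rodrigues(np.array(ci["rvec"],float))[0];t=np.array(ci["tvec"],float).ravel()
def rect(z,half,res):
    g=np.arange(-half,half,res);X,Y=np.meshgrid(g,g)   # image right=-y, up=+x
    Q=np.stack([.4467-Y,-.2873-X,np.full_like(X,z)],-1)@R.T+t
    th=np.arctan2(np.hypot(Q[...,0],Q[...,1]),Q[...,2]);r=np.hypot(Q[...,0],Q[...,1])
    return cv2.remap(im,(K[0,2]+K[0,0]*th*Q[...,0]/r).astype(np.float32),(K[1,2]+K[1,1]*th*Q[...,1]/r).astype(np.float32),cv2.INTER_CUBIC)
a=rect(.046,.02,.0001);b=rect(.024,.02,.0001)
cv2.imwrite("pics/w5.png",np.hstack([a,b]))
```

```text
t 23.3 pos [ 0.3727 -0.2748  0.1887] yaw -9.36 F [ 0.5  0.3 -0.7]
tool shift units total [ 1.5    0.006 -0.025] per row [ 0.15    0.0006 -0.0025]
[ 287   89   86   83 6338] ((0.446805477142334, -0.2873956561088562), (0.06493737548589706, 0.06394582241773605), 80.50212097167969) 0.04581467838761744
```

View pics/w5.png

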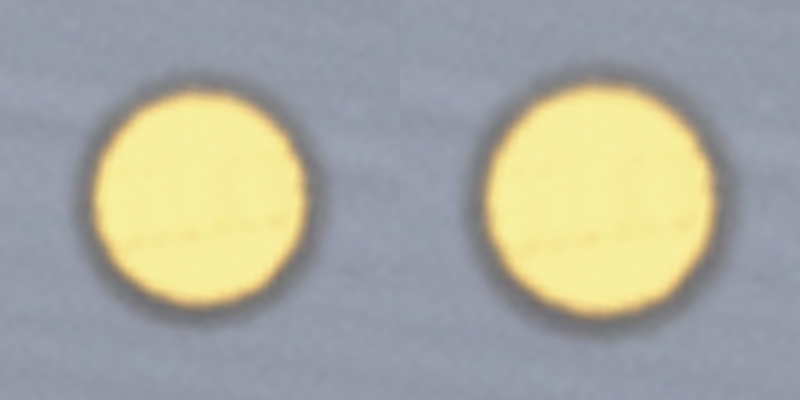

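The left view is rectified at plate height: the hole is centred at (200,197) and about 22 mm across. A faint line runs from (110,245) to (300,222), perhaps a slot edge. I'll check it with depth, since the slot floor is 12 mm lower, and with contrast.

Run:
```python
from h import *
acc=[]
for k in range(3):
    im,d,ci=grab("wrist");acc.append(fish(d,ci))
W=np.median(acc,0);c=np.array([.4467,-.2873])
for z0,z1 in((.008,.018),(.018,.03)):
    m=(np.hypot(*(W[...,:2]-c).transpose(2,0,1))<.0105)&(W[...,2]>z0)&(W[...,2]<z1);P=W[m]
    print(z0,m.sum(),P.mean(0).round(4))
    if m.sum()>5 and z0<.01:
        w,v=np.linalg.eigh(np.cov(P[:,:2].T));print("sd mm",np.sqrt(w)*1e3,"dir",np.degrees(np.arctan2(v[1,1],v[0,1]))%180)
K=np.array(ci["camera_matrix"]);R=cv2.Rodrigues(np.array(ci["rvec"],float))[0];t=np.array(ci["tvec"],float).ravel()
g=np.arange(-.012,.012,.0001);X,Y=np.meshgrid(g,g)
Q=np.stack([.4467-Y,-.2873-X,np.full_like(X,.024)],-1)@R.T+t
r=np.hypot(Q[...,0],Q[...,1]);th=np.arctan2(r,Q[...,2])
a=cv2.remap(im,(K[0,2]+K[0,0]*th*Q[...,0]/r).astype(np.float32),(K[1,2]+K[1,1]*th*Q[...,1]/r).astype(np.float32),cv2.INTER_CUBIC)
b=a.astype(float).sum(2)
core=b[np.hypot(X,Y)<.009];e=np.clip((b-np.percentile(core,1))/(np.ptp(np.percentile(core,[1,99])))*255,0,255).astype(np.uint8)
cv2.imwrite("pics/w6.png",cv2.resize(e,None,fx=2,fy=2))
```

```text
0.008 210 [ 0.4468 -0.2872  0.0119]
sd mm [2.12618247 5.98628797] dir 97.872728707203
0.018 301 [ 0.4468 -0.2873  0.0239]
```

View pics/w6.png

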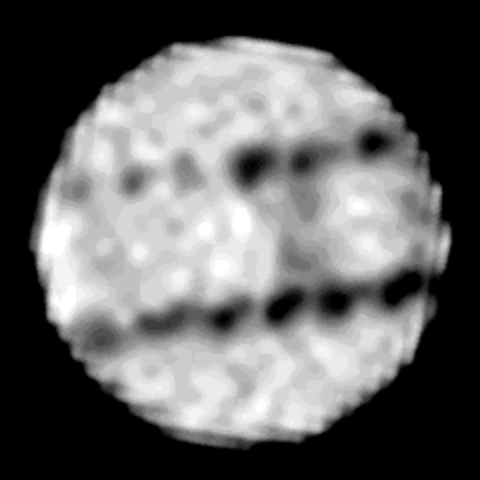

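The contrast picture shows both slot edges, (80,190)-(380,140) and (100,335)-(410,290). With depth this gives a slot direction of 97.9°, so the key yaw should be about +7.9°, with the centre at (0.4468, -0.2873). I'll move over the hole and check where the shank really is.

Call:
arm_command(turn=[[0,0,0],[0,0,0],[0,0,0],[0,0,0],[0,0,0],[0,0,-0.85],[0,0,-0.9],[0,0,-0.85],[0,0,-0.85],[0,0,0],[0,0,0]], xyz=[[0.1,0,0],[0.4,0,0],[0.5,0,0],[0.4,0,0],[0.1,0,0],[0,0,0],[0,0,0],[0,0,0],[0,0,0],[0,0,0],[0,0,0]], claw=[15,15,15,15,15,15,15,15,15,15,15])

```text
time_s: 24.55
position: [0.4458, -0.2874, 0.1888]
tool_rot: [[0.991, 0.133, -0.0], [0.133, -0.991, 0.0], [-0.0, -0.0, -1.0]]
ft_force: [-0.0, 0.1, -0.5]
grip_width: 0.0227
gripper_force: 49.5
```

```bash
cat > fit.py <<'E'
from h import *
from scipy.optimize import least_squares
o=env.observe();p=o["position"];R=np.array(o["tool_rot"])
def fitcyl(W,cam,lab):
    L=(W-p)@R   # tool frame
    zend=.1074   # blade end below TCP approx
    for a,b in((.05,.07),(.07,.09),(.05,.09)):
        Q=L[(L[:,2]>a)&(L[:,2]<b)&(np.hypot(L[:,0],L[:,1])<.015)]
        if len(Q)<20: print(lab,a,len(Q));continue
        f=least_squares(lambda c:np.hypot(Q[:,0]-c[0],Q[:,1]-c[1])-.01,[0,0],loss="soft_l1",f_scale=.001)
        print(lab,a,len(Q),"centre tool mm",(f.x*1e3).round(2),"res",np.median(abs(f.fun)*1e3).round(2))
Ws=[]
for k in range(3):
    im,d,ci=grab("wrist");w=fish(d,ci).reshape(-1,3);Ws.append(w[d.ravel()>0])
fitcyl(np.concatenate(Ws),None,"wrist")
im,d,ci=grab("scene");fitcyl(cloud(d,ci).reshape(-1,3),None,"scene")
rows([.4468,-.2873,.1887])
E
python3 fit.py
```

```text
wrist 0.05 1008 centre tool mm [-1.6  -0.59] res 0.18
wrist 0.07 836 centre tool mm [-1.65 -0.61] res 0.19
wrist 0.05 1844 centre tool mm [-1.62 -0.6 ] res 0.19
scene 0.05 119 centre tool mm [-1.79 -0.29] res 0.62
scene 0.07 123 centre tool mm [-1.84 -0.35] res 0.58
scene 0.05 242 centre tool mm [-1.82 -0.32] res 0.6
t 24.75 pos [ 0.4459 -0.2875  0.1888] yaw 7.69 F [ 0.1  0.4 -0.9]
tool shift units total [ 0.018 -0.001  0.002] per row [ 0.0018 -0.0001  0.0002]
```

Call:
arm_command(turn=[[0,0,0],[0,0,0],[0,0,0],[0,0,0],[0,0,0],[0,0,0],[0,0,0],[0,0,0]], xyz=[[0.05,0.01,0],[0,0,0.1],[0,0,0.2],[0,0,0.2],[0,0,0.1],[0,0,0.05],[0,0,0.05],[0,0,0]], claw=[15,15,15,15,15,15,15,15])

```text
time_s: 25.55
position: [0.4485, -0.2876, 0.1537]
tool_rot: [[0.991, 0.135, -0.0], [0.135, -0.991, 0.0], [-0.0, -0.0, -1.0]]
ft_force: [-0.4, 0.5, -1.2]
grip_width: 0.0229
gripper_force: 49.5
```

```bash
python3 fit.py
```

```text
wrist 0.05 1017 centre tool mm [-1.61 -0.56] res 0.2
wrist 0.07 830 centre tool mm [-1.62 -0.56] res 0.21
wrist 0.05 1847 centre tool mm [-1.61 -0.56] res 0.2
scene 0.05 118 centre tool mm [-1.89 -0.22] res 0.49
scene 0.07 109 centre tool mm [-2.06 -0.26] res 0.55
scene 0.05 227 centre tool mm [-1.98 -0.24] res 0.51
t 25.75 pos [ 0.4486 -0.2877  0.1541] yaw 7.74 F [-0.3 -0.4 -1.4]
tool shift units total [-0.035 -0.013 -0.692] per row [-0.0035 -0.0013 -0.0692]
```

Call:
arm_command(turn=[[0,0,0],[0,0,0],[0,0,0],[0,0,0],[0,0,0],[0,0,0],[0,0,0]], xyz=[[0,0,0.05],[0,0,0.06],[0,0,0.05],[0,0,0.03],[0,0,0.03],[0,0,0.03],[0,0,0]], claw=[15,15,15,15,15,15,15])

```text
time_s: 26.45
position: [0.4485, -0.2876, 0.1411]
tool_rot: [[0.991, 0.135, -0.0], [0.135, -0.991, 0.0], [-0.0, -0.0, -1.0]]
ft_force: [0.9, -0.0, -1.5]
grip_width: 0.0228
gripper_force: 49.5
```

Call:
arm_command(turn=[[0,0,0],[0,0,0],[0,0,0],[0,0,0],[0,0,0],[0,0,0],[0,0,0],[0,0,0],[0,0,0]], xyz=[[0,0,0.03],[0,0,0.03],[0,0,0.03],[0,0,0.02],[0,0,0.02],[0,0,0.02],[0,0,0.02],[0,0,0.02],[0,0,0]], claw=[15,15,15,15,15,15,15,15,15])

```text
time_s: 27.35
position: [0.4485, -0.2876, 0.1317]
tool_rot: [[0.991, 0.135, -0.0], [0.135, -0.991, 0.0], [-0.0, -0.0, -1.0]]
ft_force: [1.0, 0.2, -1.5]
grip_width: 0.023
gripper_force: 49.5
```

Call:
arm_command(turn=[[0,0,0],[0,0,0],[0,0,0],[0,0,0],[0,0,0],[0,0,0],[0,0,0]], xyz=[[0,0,0.02],[0,0,0.02],[0,0,0.02],[0,0,0.02],[0,0,0.02],[0,0,0.02],[0,0,0]], claw=[15,15,15,15,15,15,15])

```text
time_s: 28.05
position: [0.4485, -0.2876, 0.1257]
tool_rot: [[0.991, 0.135, -0.0], [0.135, -0.991, 0.0], [-0.0, -0.0, -1.0]]
ft_force: [-0.7, -1.1, -2.0]
grip_width: 0.0229
gripper_force: 49.5
```

Call:
arm_command(turn=[[0,0,0],[0,0,0],[0,0,0]], xyz=[[0,0,0.02],[0,0,0.02],[0,0,0]], claw=[15,15,15])

```text
time_s: 28.35
position: [0.4485, -0.2876, 0.1237]
tool_rot: [[0.991, 0.135, -0.0], [0.135, -0.991, 0.0], [-0.0, -0.0, -1.0]]
ft_force: [-0.0, 0.4, -1.0]
grip_width: 0.0226
gripper_force: 49.5
```

Call:
arm_command(turn=[[0,0,0],[0,0,0]], xyz=[[0,0,0.01],[0,0,0]], claw=[15,15])

```text
time_s: 28.55
position: [0.4485, -0.2876, 0.1233]
tool_rot: [[0.991, 0.135, -0.0], [0.135, -0.991, 0.0], [-0.0, -0.0, -1.0]]
ft_force: [-0.3, -1.2, -1.1]
grip_width: 0.0226
gripper_force: 49.5
```

Call:
arm_command(turn=[[0,0,0],[0,0,0]], xyz=[[0,0,0.01],[0,0,0]], claw=[15,15])

```text
time_s: 28.75
position: [0.4485, -0.2876, 0.1228]
tool_rot: [[0.991, 0.135, -0.0], [0.135, -0.991, 0.0], [-0.0, -0.0, -1.0]]
ft_force: [0.5, 0.5, -0.5]
grip_width: 0.023
gripper_force: 49.5
```

Call:
arm_command(turn=[[0,0,0],[0,0,0],[0,0,0],[0,0,0],[0,0,0],[0,0,0],[0,0,0],[0,0,0],[0,0,0],[0,0,0]], xyz=[[0,0,0],[0,0,0],[0,0,0],[0,0,0],[0,0,-0.1],[0,0,-0.3],[0,0,-0.6],[0,0,-0.6],[0,0,-0.4],[0,0,0]], claw=[24,32,50,60,60,60,60,60,60,60])

```text
time_s: 29.75
position: [0.4493, -0.2883, 0.2259]
tool_rot: [[0.991, 0.135, 0.004], [0.135, -0.991, -0.004], [0.004, 0.005, -1.0]]
ft_force: [-0.6, -0.2, -0.4]
grip_width: 0.06
gripper_force: 0.0
```

Run:
```python
from h import *
rows([.4468,-.2873,.2])
im,d,ci=grab("wrist");W=fish(d,ci).reshape(-1,3);ok=d.ravel()>0
head(W,ok&(W[:,2]>.135)&(W[:,2]<.16)&(np.hypot(W[:,0]-.4468,W[:,1]+.2873)<.03),"vice key head (expect z~.145)")
im,d,ci=grab("scene");cv2.imwrite("pics/s9.png",im[150:430,180:480]);W=cloud(d,ci).reshape(-1,3)
for x in(.534,.572): head(W,(abs(W[:,2]-.178)<.008)&(abs(W[:,0]-x)<.015)&(abs(W[:,1]-.132)<.03),f"hung{x}")
head(W,(W[:,2]>.135)&(W[:,2]<.16)&(np.hypot(W[:,0]-.4468,W[:,1]+.2873)<.03),"vice head scene")
```

```text
t 29.75 pos [ 0.4493 -0.2883  0.2259] yaw 7.74 F [-0.6 -0.2 -0.4]
tool shift units total [-0.048 -0.029  0.518] per row [-0.0048 -0.0029  0.0518]
vice key head (expect z~.145) 810 c [ 0.4472 -0.2872] sz [0.0132 0.0241] a 8.7 z 0.1436
hung0.534 59 c [0.5323 0.1331] sz [0.027  0.0131] a 85.8 z 0.1757
hung0.572 55 c [0.5716 0.1347] sz [0.0129 0.0234] a 5.8 z 0.176
vice head scene 145 c [ 0.4459 -0.2889] sz [0.0142 0.0238] a 6.1 z 0.1418
```

View pics/s9.png

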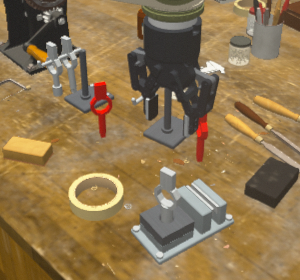

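The picture shows the flat key upright in the vice at (167,190) with its head top at about 145 mm, so the blade is home. Both front keys hang on the spare hook at (62,60), and the gripper is clear. Handing in.

```bash
python3 -c "
from rig import env
print(env.close_job())"
```

```text
the job is handed in; nothing more can be done
None
```

I handed the job in at about 30 s of robot time: the square and socket keys hang on the spare hook, and the flat-bladed key stands upright in the vice, blade home by measured height and released; no verdict was shown.

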